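Knife-edge balance check of two turbine rotors

ROBOT

A 6-joint arm with a two-finger parallel gripper is mounted at the origin on the work surface. World frame = base frame: x ahead of the robot, y to its left, z up, the work surface at z = 0. Lengths are in m, angles in degrees, forces in N, time in s.
With the tool pointing down it reaches from about 0.25 to 0.725 m from the base axis. Payload 9.7 kg.
Tool frame: the origin (TCP) lies midway between the tips of the shut fingers; the grasp point (between the pads) lies 19 mm behind it; z points along the fingers, y is the line along which they close (so a half turn about z gives the same grasp; the last joint's range is limited). The gripper opens to 85 mm and grips with 20 to 120 N. Pads are 22 mm wide; open, the fingers measure 114 mm over their backs; the gripper's body (76 mm by 85 mm) begins 54 mm behind the grasp point. The pads swing forward as they close: fully open they stand 13 mm farther back than shut.
Start: joints at [63.14, 4.979, 10.078, 95.1, 0, 90], TCP at [0.248, 0.491, 0.231] pointing down, gripper open.
Joint ranges: [-179.16, 179.16], [-48.56, 103.87], [-65.8, 70.77], [-126.05, 130.52], [-82.76, 87.17], [-180, 180]. Speed limits (degrees/s): [127.2, 127.2, 147.25, 180, 180, 180].

INTERFACE

Orientations are given as [roll, pitch, yaw] about the fixed x, y, z axes, in that order (R = Rz(yaw) Ry(pitch) Rx(roll)).
In Python, from workcell import * gives the robot as it stands.
- The arm moves only by the tool servo_tool, never from a script. Its argument "moves" is a list of rows, each a list of 4 numbers: the shift along the world's x, y, z in cm, then the turn about the world's z in rad. A call has 1 to 20 rows; each row is the pose to reach, as a shift and turn from the pose commanded when the call began; what a row does not reach only later rows make up. A row lasts 1/12 s, in which the tool goes at most 41.7 mm and 7.16 degrees, less where a joint would pass 70% of its speed; a pose out of reach is approached as far as the arm can. A call with a gripper value outside its range is refused whole. "claw" is the closure, from 0 (fully open) to 1 (shut), set as the call begins (left out, the last holds). The fingers move at their own pace and stop on an object; "force" is the grip in N (left out, the last holds). Time passes only in rows, so rows that repeat a pose let the fingers close. It gives the time, the measured TCP pose, the force, the opening and the grip force at its end, in the units of the state.
- get_obs(): the state, without advancing time (a new reading comes with each control period).
- camera(name): name is "scene" or "top" or "wrist"; returns the picture (420x560x3 uint8, red, green, blue); there is no depth.
- get_calibration(name): a dict with "fx", "fy", "cx", "cy" (pixels), "k1" (the pictures are not rectified: a ray, as slopes to the right and down, at radius r is drawn at 1 + k1 r^2 times it, then the intrinsics apply), "rvec" (rotation vector, rad) and "tvec" (3), from world to camera coordinates, as OpenCV has them; the wrist camera has in their place "tool_from_camera" (4x4, takes a point from camera to tool coordinates, whose origin is the TCP and whose axes are the flange's). Camera axes: x right, y down, z forward; pixel columns grow to the right and rows downward; lengths in m; the calibration is good to about 2 mm. A picture is of the moment at which its call begins: read the wrist's pose just before it. get_calibration takes no time and is no camera call.
- job_done(): hands the job in; it is judged then, once.
The state is a dict: "time": time; "q": joint angles; "qd": joint speeds; "joint_efforts": joint torques, N m; "ee_pos": TCP position; "tcp_rot": TCP orientation; "wrist_force": force on the tool from outside, world axes, zero at the start; "torque": the same for the moment, N m; "opening": finger opening in m; "grasp_force": force on a finger pad.
Only numpy, scipy, OpenCV 4.12 (cv2) and the standard library are available. Lean on these libraries where they do the work, as an engineer would, in place of code of your own. Each camera call takes 0.05 s, during which the arm holds its last target. There are 200 camera calls.

TASK

One of the two yellow turbine rotors has its mass off centre and looks just like the good one. With the reject tray still empty, lay a rotor centred along the beam of the knife-edge balancer, let go and see whether the beam stays about level or tips over; then put the rotor that tips it inside the red reject tray and leave the balanced one lying centred along the beam, level, with nothing touching it.

Things in the scene. Friction and masses are not known exactly. Their poses are not given: they have to be found in the camera images.
- rotor_a: Yellow two-blade turbine rotor, 0.12 kg: flat-sided bar 138 mm long (y), 34 wide (x), 27.5 high, black nose cap on top (to 42 mm), twisted blades 42 wide at both ends to 200 mm over all. Origin: middle of its underside; z up. Grip it at the middle across the 34 mm. It starts flat on a 4 mm black mat, parallel to rotor_b, centre lines about 100 mm apart.
- rotor_b: The other rotor: looks, size, origin and axes as rotor_a. Exactly one of the two, varying from start to start and not to be seen, has its centre of mass about 26 mm along its length from the middle; the other's is at the middle.
- beam: Aluminium beam, 150 (y) x 44 (x) x 8 mm, red line across its middle, rocking up to 0.18 rad about x on a knife edge on a fixed grey stand. Origin: on the knife edge, 75 mm above the bench, 8 mm below the beam's flat top; z up. Empty it is level. A balanced rotor along it (y along y, either way round) tips it about 0.007 rad per mm off centre; the off-centre one over 0.1 rad; settles in 1 s.
- tray: Red open reject tray fixed on the bench, 160 mm (x) by 250 mm (y) outside, walls 4 mm thick and 35 mm high, floor about 4 mm thick, empty at the start. Origin: centre of its underside; y along its length. A rotor fits in lying along y.
There are look-alikes about, which are no part of the job. Leave any green or pink look-alike of the rotor_b alone.

How it is judged:
By the outcome, as a careful person would: the job done as asked, in the order asked, and still so for the second after the job is handed in, with the robot touching nothing.
It also fails if it takes over 72 s, if anything falls off the work surface, if the arm or the gripper's body presses on something with over 40 N, if the wrist force passes 120 N, or if a joint passes its speed limit or range.

## Working session

There is one attempt and no reset: what is moved stays moved. The work goes in short steps, Python scripts to look and compute and a tool call to move; the robot and the scene stay as the last step left them, time stands still between calls to the robot, and variables do not carry over. Pictures are saved under pics/ and viewed, at most 10 in all, crops included, and the job is handed in when it is done.

Besides the shell and the picture viewer there is one more tool, called after "Request:" by a JSON object that holds its "method" and its "body". servo_tool: Moves the arm, as the interface text tells. Its arguments: {"type":"object","properties":{"moves":{"type":"array","items":{"type":"array","items":{"type":"number"}}},"claw":{"type":"number"},"force":{"type":"number"}},"required":["moves"]}

```bash
mkdir -p pics; ls
cat > h.py <<'E'
from workcell import *
import numpy as np, cv2
def cal(n,obs=None):
    c=get_calibration(n)
    K=np.array([[c['fx'],0,c['cx']],[0,c['fy'],c['cy']],[0,0,1.]])
    D=np.array([c['k1'],0,0,0,0.])
    if 'rvec' in c:
        R=cv2.Rodrigues(np.array(c['rvec'],float))[0];t=np.array(c['tvec'],float).ravel()
    else:
        from scipy.spatial.transform import Rotation as Ro
        T=np.eye(4);T[:3,:3]=Ro.from_euler('xyz',obs['tcp_rot'],degrees=True).as_matrix();T[:3,3]=obs['ee_pos']
        M=np.linalg.inv(T@np.array(c['tool_from_camera']));R=M[:3,:3];t=M[:3,3]
    return K,D,R,t
def rays(C,px):
    K,D,R,t=C
    u=cv2.undistortPoints(np.array(px,float).reshape(-1,1,2),K,D).reshape(-1,2)
    d=np.c_[u,np.ones(len(u))]@R
    return -R.T@t,d
def onz(C,px,z):
    o,d=rays(C,px); return o+d*((z-o[2])/d[:,2])[:,None]
def tri(C1,p1,C2,p2):
    o1,d1=rays(C1,[p1]);o2,d2=rays(C2,[p2]);d1=d1[0];d2=d2[0]
    s=np.linalg.lstsq(np.c_[d1,-d2],o2-o1,rcond=None)[0]
    a=o1+d1*s[0];b=o2+d2*s[1]; return (a+b)/2,np.linalg.norm(a-b)
def save(n,im): cv2.imwrite(n,im[:,:,::-1])
E
python3 - <<'E'
from h import *
o=get_obs();print(o['tcp_rot'],o['ee_pos'],o['q'])
ims=[camera(n) for n in ('top','scene')]
np.save('top0.npy',ims[0]);np.save('scene0.npy',ims[1])
save('pics/top.png',ims[0]);save('pics/scene.png',ims[1])
E
```

```text
pics
[-1.79922715e+02  2.75652646e-03  1.53138469e+02] [0.24841395 0.49043039 0.23058812] [ 6.31381960e+01  5.01028477e+00  1.00341423e+01  9.51011425e+01
 -2.75689261e-03  8.99997304e+01]
```

View pics/top.png

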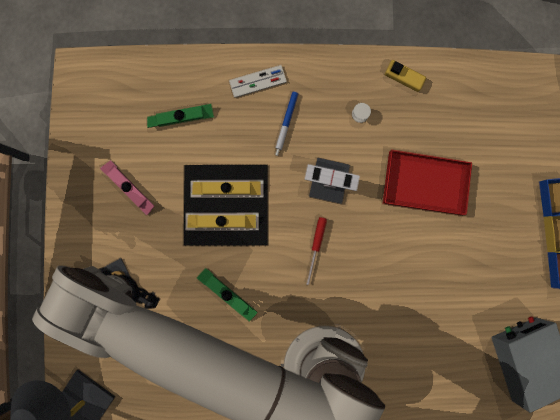

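View pics/scene.png

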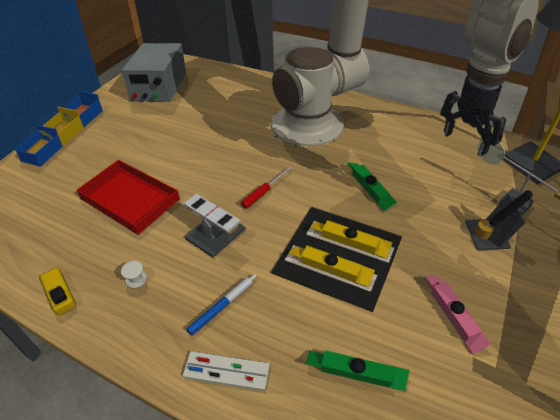

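The top view shows two yellow rotors on the black mat, with caps at (226,188) and (221,221). The beam is at (332,178) and the tray at (428,183). Look-alikes are green (180,116) and (226,295), pink (126,187) and a yellow toy car (406,75). Only the two on the mat fit: they are yellow, two-bladed, capped and parallel.

Run:
```python
from h import *
t=np.load('top0.npy');s=np.load('scene0.npy')
a=cv2.resize(t[155:255,175:375],None,fx=4,fy=4,interpolation=cv2.INTER_CUBIC)[:, :800]
b=cv2.resize(s[180:300,170:410],None,fx=800/240,fy=800/240,interpolation=cv2.INTER_CUBIC)[:400]
save('pics/crop.png',a);save('pics/crop2.png',b)
Ct,Cs=cal('top'),cal('scene')
def yel(im,box):
    h=cv2.cvtColor(im,cv2.COLOR_RGB2HSV);m=cv2.inRange(h,(20,120,90),(35,255,255))
    k=np.zeros_like(m);x0,y0,x1,y1=box;k[y0:y1,x0:x1]=m[y0:y1,x0:x1];return cv2.morphologyEx(k,cv2.MORPH_CLOSE,np.ones((5,5)))
for im,C,box,n in((t,Ct,(180,160,272,248),'top'),(s,Cs,(270,205,405,305),'scene')):
    m=yel(im,box);c,_=cv2.findContours(m,0,1)
    for q in c:
        if cv2.contourArea(q)>200: 
            r=cv2.minAreaRect(q);print(n,np.round(r[0],1),np.round(r[1],1),round(r[2],1),cv2.contourArea(q),np.round(onz(C,cv2.boxPoints(r),0.03)[:,:2],4).tolist())
# red line on beam, tray
h=cv2.cvtColor(t,cv2.COLOR_RGB2HSV);red=cv2.inRange(h,(0,120,60),(8,255,255))|cv2.inRange(h,(172,120,60),(180,255,255))
for q in cv2.findContours(red,0,1)[0]:
    if cv2.contourArea(q)>3:
        r=cv2.minAreaRect(q);print('red top',np.round(r[0],1),np.round(r[1],1),round(r[2],1),np.round(onz(Ct,cv2.boxPoints(r),0.035)[:,:2],3).tolist())
```

```text
top [239.5 221. ] [12. 31.] 90.0 335.5 [[0.441, 0.2944], [0.4412, 0.2046], [0.4066, 0.2045], [0.4063, 0.2941]]
top [204. 221.] [12. 34.] 90.0 339.0 [[0.4406, 0.4023], [0.441, 0.3031], [0.4062, 0.3028], [0.4058, 0.4018]]
top [226.  187.5] [68. 13.] 0.0 758.5 [[0.5019, 0.3886], [0.54, 0.3892], [0.5402, 0.1907], [0.5022, 0.1905]]
scene [330.8 263.3] [86.4 19. ] 20.0 1268.5 [[0.5575, 0.1931], [0.5016, 0.1836], [0.5032, 0.3884], [0.5562, 0.3906]]
scene [350.1 236.7] [82.2 17.7] 18.4 1116.5 [[0.4641, 0.206], [0.4059, 0.196], [0.4055, 0.4006], [0.461, 0.4032]]
scene [280.5 229.7] [25.7 47. ] 31.8 385.5 [[0.548, 0.1094], [0.4002, 0.1031], [0.4205, 0.1745], [0.5626, 0.175]]
scene [368. 217.] [24. 72.] 90.0 596.0 [[0.3517, 0.2239], [0.2709, 0.3947], [0.3538, 0.4168], [0.4299, 0.2547]]
red top [530.5 319.5] [5. 5.] 90.0 [[0.134, -0.613], [0.134, -0.63], [0.119, -0.63], [0.119, -0.613]]
red top [558.5 262.5] [13.1  1.9] 85.6 [[0.316, -0.712], [0.317, -0.718], [0.277, -0.721], [0.276, -0.715]]
red top [318.7 233.9] [ 8.8 34.5] 13.0 [[0.341, 0.045], [0.438, 0.022], [0.432, -0.003], [0.336, 0.02]]
red top [427.5 182.4] [86.2 55. ] 8.9 [[0.477, -0.16], [0.637, -0.188], [0.601, -0.449], [0.438, -0.417]]
red top [240.4  81.3] [1.8 3.1] 63.4 [[0.838, 0.256], [0.843, 0.248], [0.838, 0.246], [0.834, 0.254]]
red top [274.3  78.9] [1.9 7.6] 71.6 [[0.845, 0.162], [0.852, 0.14], [0.847, 0.139], [0.839, 0.16]]
```

View pics/crop.png

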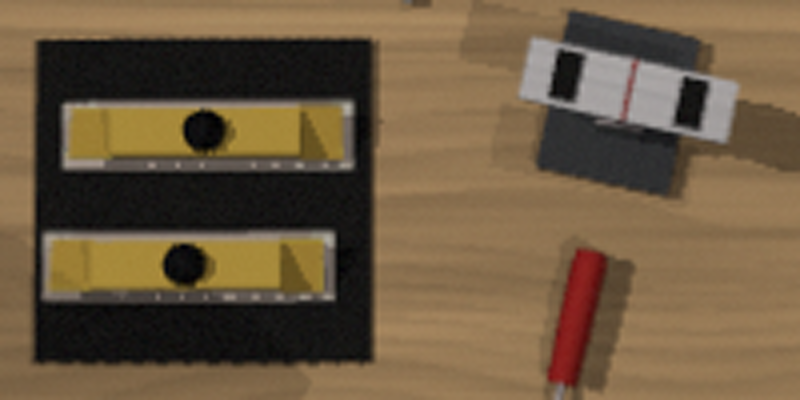

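View pics/crop2.png

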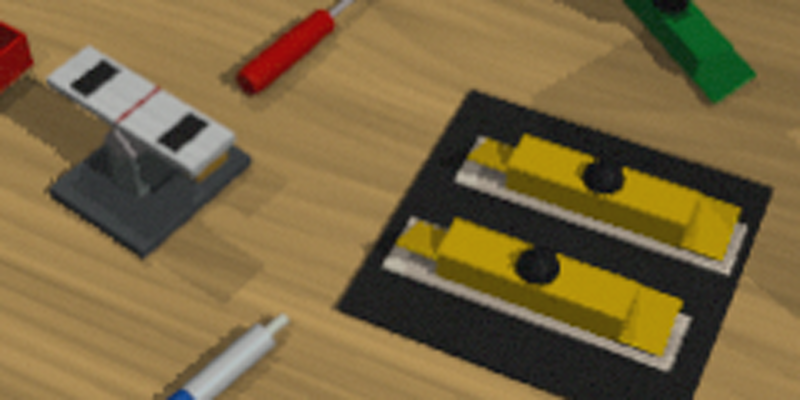

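The crops confirm the two yellow rotors, lying along world y with bar ends visible. The beam's red line is at top pixel about (332.5,177.5), and the beam is turned by about -10°. Next I triangulate the heights.

Run:
```python
from h import *
t=np.load('top0.npy');s=np.load('scene0.npy');Ct,Cs=cal('top'),cal('scene')
f=lambda p:(175+p[0]/4,155+p[1]/4)
g=lambda p:(170+p[0]*.3,180+p[1]*.3)
for n,a,b in [('capFar',(205,130),(538,264)),('capNear',(185,265),(603,176)),
 ('beam redmid',(630,90),(139,106)),('beam c1',(532,37),(204,174)),('beam c1b',(520,99),(234,134)),('beam c2',(738,85),(49,78)),('beam c2b',(725,142),(90,46)),
 ]:
    p,e=tri(Ct,f(a),Cs,g(b));print(n,np.round(p,4),round(e,4))
# tray: rim corners by hand in both pics
for a,b in [((388,151),(178,195)),((471,159),(140,229)),((384,208),(119,162)),((468,214),(78,192))]:
    p,e=tri(Ct,a,Cs,b);print('tray',np.round(p,4),round(e,4))
print(np.round(get_calibration('wrist')['tool_from_camera'],3).tolist())
```

```text
capFar [0.5206 0.2886 0.0329] 0.0005
capNear [0.4229 0.3018 0.0313] 0.0006
beam redmid [ 0.5446 -0.0149  0.0791] 0.0007
beam c1 [0.5807 0.0571 0.0765] 0.0076
beam c1b [0.5384 0.0621 0.0784] 0.001
beam c2 [ 0.5486 -0.0918  0.079 ] 0.0005
beam c2b [ 0.5079 -0.0818  0.0808] 0.0003
tray [ 0.5882 -0.1244  0.1364] 0.0865
tray [ 0.5806 -0.3918 -0.0931] 0.2002
tray [ 0.5099 -0.2058  0.1504] 0.1609
tray [ 0.4934 -0.5161 -0.0932] 0.1149
[[-0.0, -0.949, -0.315, 0.082], [1.0, -0.0, 0.0, -0.001], [-0.0, -0.315, 0.949, -0.143], [0.0, 0.0, 0.0, 1.0]]
```

Request:
{"method": "servo_tool", "body": {"moves": [[2, -2, 1, -0.12], [4, -4, 2, -0.24], [6, -6, 3, -0.36], [9, -9, 4, -0.48], [12, -12, 5, -0.6], [15, -14, 5, -0.72], [18, -16, 5, -0.84], [20, -18, 5, -0.96], [20, -20, 5, -1.08], [20, -20, 5, -1.1], [20, -20, 5, -1.1], [20, -20, 5, -1.1]], "claw": 0}}

```text
time: 1.1
ee_pos: [0.4483, 0.291, 0.2812]
tcp_rot: [-180.0, -0.0, 90.3]
wrist_force: [-1.1, 0.4, 0.0]
opening: 0.0853
grasp_force: 0.0
```

Run:
```python
from h import *
o=get_obs();im=camera('wrist');np.save('w1.npy',im);import json
np.save('w1o.npy',np.r_[o['ee_pos'],o['tcp_rot']]);save('pics/w1.png',im);print(o['ee_pos'],o['tcp_rot'],o['time'],o['q'])
```

```text
[0.44829557 0.29104669 0.28117963] [-1.79989041e+02 -9.89219276e-03  9.02566537e+01] 1.1 [3.29852240e+01 4.28324929e+00 1.49555515e+01 1.00676173e+02
 1.42470092e-02 1.22728569e+02]
```

View pics/w1.png

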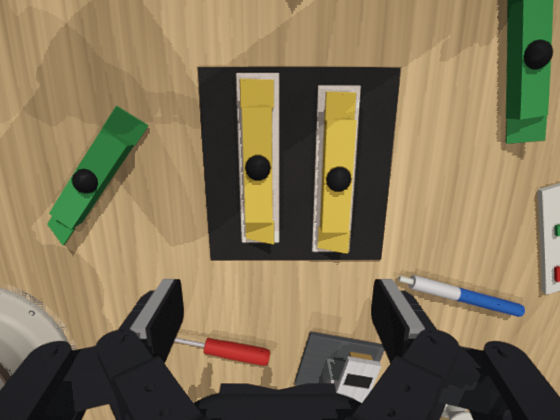

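The wrist view shows the near rotor cap at (257,168) and the far cap at (339,179). The stand and beam are partly hidden under the fingers at (350,370). Next I refine the caps by triangulating wrist against top.

```bash
cat >> h.py <<'E'
def wcal(f):
    v=np.load(f);return cal('wrist',{'ee_pos':v[:3],'tcp_rot':v[3:]})
def yrot(im,box):
    """yellow parts hull + dark cap centroid inside box"""
    x0,y0,x1,y1=box;c=im[y0:y1,x0:x1];h=cv2.cvtColor(c,cv2.COLOR_RGB2HSV)
    m=cv2.inRange(h,(20,120,80),(35,255,255));pts=cv2.findNonZero(m)
    hull=cv2.convexHull(pts);k=np.zeros_like(m);cv2.fillPoly(k,[hull],255)
    k=cv2.erode(k,np.ones((3,3)));d=k&cv2.inRange(h,(0,0,0),(180,255,60))
    d=cv2.morphologyEx(d,cv2.MORPH_OPEN,np.ones((3,3)))
    n,l,st,ce=cv2.connectedComponentsWithStats(d);i=1+np.argmax(st[1:,4])
    return ce[i]+[x0,y0],cv2.minAreaRect(hull+np.array([[x0,y0]])),hull.reshape(-1,2)+[x0,y0]
E
python3 - <<'E'
from h import *
w=np.load('w1.npy');t=np.load('top0.npy');s=np.load('scene0.npy');Cw=wcal('w1o.npy');Ct=cal('top');Cs=cal('scene')
for n,bw,bt in(('near',(237,73,280,245),(183,210,262,235)),('far',(312,87,362,253),(186,176,266,200))):
    cw,rw,hw=yrot(w,bw);ct,rt,ht=yrot(t,bt)
    p,e=tri(Cw,cw,Ct,ct);print(n,cw,ct,np.round(p,4),round(e,4),np.round(onz(Cw,[cw],.038),4))
    H=onz(Cw,hw,.0315);print('  y ext',H[:,1].min(),H[:,1].max(),'x',H[:,0].min(),H[:,0].max()); print(' rect',rw)
    H=onz(Ct,ht,.02);print('  top y ext',H[:,1].min(),H[:,1].max(),H[:,0].min(),H[:,0].max())
E
```

```text
near [257.39789474 167.56842105] [220.64634146 220.68292683] [0.4238 0.303  0.0403] 0.0004 [[0.4235 0.3026 0.038 ]]
  y ext 0.20280301903660441 0.4001939290567292 x 0.404361799457077 0.4429842454549882
 rect ((256.9197692871094, 161.49740600585938), (165.20054626464844, 33.153690338134766), 89.64632415771484)
  top y ext 0.2048794889075644 0.4035952329498017 0.40617048735740274 0.4418294700718013
far [338.23059867 178.83370288] [225.6097561  187.31707317] [0.52   0.2897 0.0372] 0.0015 [[0.5191 0.2897 0.038 ]]
  y ext 0.19187754981020244 0.3872347049253777 x 0.4988665101470436 0.5392849998868509
 rect ((337.1242980957031, 171.6381378173828), (31.74553871154785, 160.40957641601562), 3.012787342071533)
  top y ext 0.1908209135751357 0.3903458829925577 0.5028599856987602 0.5413822720743965
```

Request:
{"method": "servo_tool", "body": {"moves": [[-1.5, 0.6, -3, 0], [-2.5, 1.15, -6.5, 0], [-2.5, 1.15, -10, 0], [-2.5, 1.15, -13.5, 0], [-2.5, 1.15, -17, 0], [-2.5, 1.15, -20.5, 0], [-2.5, 1.15, -23, 0], [-2.5, 1.15, -25, 0], [-2.5, 1.15, -26.5, 0], [-2.5, 1.15, -27.5, 0], [-2.5, 1.15, -27.5, 0], [-2.5, 1.15, -27.5, 0]], "claw": 0}}

```text
time: 2.15
ee_pos: [0.4232, 0.3027, 0.0065]
tcp_rot: [-180.0, 0.0, 90.2]
wrist_force: [-0.5, 0.2, 0.1]
opening: 0.0855
grasp_force: 0.0
```

Request:
{"method": "servo_tool", "body": {"moves": [[0, 0, 0, 0], [0, 0, 0, 0], [0, 0, 0, 0], [0, 0, 0, 0], [0, 0, 0, 0], [0, 0, 0, 0], [0, 0, 0, 0], [0, 0, 0, 0], [0, 0, 0, 0], [0, 0, 0, 0]], "claw": 1, "force": 40}}

```text
time: 2.98
ee_pos: [0.4239, 0.3024, 0.0071]
tcp_rot: [179.9, -0.0, 90.1]
wrist_force: [0.2, 0.3, 6.1]
opening: 0.0329
grasp_force: 41.2
```

Request:
{"method": "servo_tool", "body": {"moves": [[0, 0, 0.5, 0], [0, 0, 2, 0], [0, 0, 5, 0], [0, 0, 8.5, 0], [0, 0, 12, 0], [0, -3, 15.5, 0], [0, -6, 19, -0.05], [0, -9.5, 22, -0.1], [0, -13, 24, -0.15], [0, -16.5, 25, -0.2], [0, -20, 25, -0.2], [0, -23, 25, -0.2], [0, -26, 25, -0.2], [0, -29, 25, -0.2], [0, -31, 25, -0.2], [0, -32, 25, -0.2], [0, -32, 25, -0.2], [0, -32, 25, -0.2], [0, -32, 25, -0.2]]}}

```text
time: 4.57
ee_pos: [0.4235, -0.0171, 0.2562]
tcp_rot: [-180.0, -0.0, 78.7]
wrist_force: [0.1, 0.1, 0.1]
opening: 0.0336
grasp_force: 40.3
```

Run:
```python
from h import *
o=get_obs();im=camera('wrist');np.save('w2.npy',im)
np.save('w2o.npy',np.r_[o['ee_pos'],o['tcp_rot']]);save('pics/w2.png',im);print(o['ee_pos'],o['tcp_rot'],o['time'],o['opening'],o['wrist_force'])
```

```text
[ 0.42348111 -0.01705825  0.25621179] [-1.79978694e+02 -1.59133083e-02  7.86863542e+01] 4.5667 0.03356512204984505 [0.12181557 0.11233646 0.10250524]
```

View pics/w2.png

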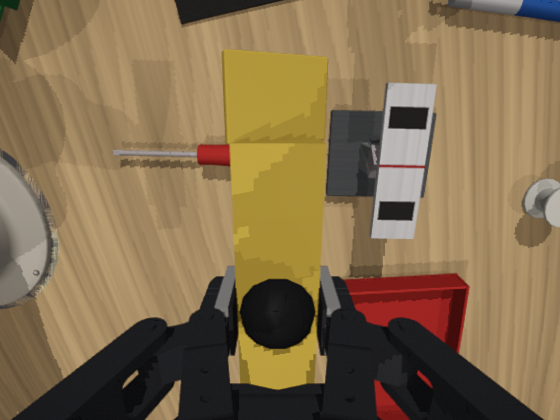

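The held rotor fills the centre. The beam is at right with corners (388,84), (436,87), (413,239) and (372,237), and its red line runs (379,166)–(424,167).

Run:
```python
from h import *
w=np.load('w2.npy');t=np.load('top0.npy');C=wcal('w2o.npy');Ct=cal('top');Cs=cal('scene')
def quad(im,box):
    x0,y0,x1,y1=box;c=im[y0:y1,x0:x1];h=cv2.cvtColor(c,cv2.COLOR_RGB2HSV)
    m=cv2.inRange(h,(0,0,150),(180,40,255));m=cv2.morphologyEx(m,cv2.MORPH_CLOSE,np.ones((25,25)) if im is w else np.ones((9,9)))
    q=max(cv2.findContours(m,0,1)[0],key=cv2.contourArea);hu=cv2.convexHull(q)
    for e in np.arange(1,20,.5):
        a=cv2.approxPolyDP(hu,e,True)
        if len(a)<=4:break
    return a.reshape(-1,2)+[x0,y0]
qw=quad(w,(340,60,460,260));qt=quad(t,(290,150,375,210));print(qw.tolist(),qt.tolist())
for z in(.079,.083):
  P=onz(C,qw,z);print(z,np.round(P[:,:2],4).tolist(),'mean',P.mean(0)); 
  P=P[np.argsort(P[:,1])];d=(P[2:].mean(0)-P[:2].mean(0));print(' len',np.hypot(*d[:2]),'yaw',np.degrees(np.arctan2(-d[0],d[1])), 'ends',P[:2].mean(0),P[2:].mean(0))
  r=onz(C,[(379,166),(424,167)],z);print(' red',r, 'mid',r.mean(0))
  r=onz(Ct,qt,z);print(' top mean',r.mean(0))
print(tri(C,(401.5,166.5),Ct,(332.5,177.5)))
```

```text
[[435, 84], [413, 237], [371, 237], [388, 85]] [[308, 165], [357, 175], [356, 188], [307, 179]]
0.079 [[0.5829, 0.0535], [0.5517, -0.0933], [0.5083, -0.0845], [0.5402, 0.0606]] mean [ 0.54580217 -0.01594587  0.079     ]
 len 0.1493176402397649 yaw -12.208389038734182 ends [ 0.53001422 -0.08891627  0.079     ] [0.56159011 0.05702454 0.079     ]
 red [[ 0.52412617 -0.01183855  0.079     ]
 [ 0.56763888 -0.02132703  0.079     ]] mid [ 0.54588253 -0.01658279  0.079     ]
 top mean [ 0.54694504 -0.0139024   0.079     ]
0.083 [[0.5811, 0.0536], [0.5503, -0.0914], [0.5074, -0.0827], [0.539, 0.0606]] mean [ 0.5444557  -0.01497392  0.083     ]
 len 0.1474502083108255 yaw -12.208389038734193 ends [ 0.5288652  -0.08703173  0.083     ] [0.56004619 0.05708389 0.083     ]
 red [[ 0.52305079 -0.01091797  0.083     ]
 [ 0.56601931 -0.02028779  0.083     ]] mid [ 0.54453505 -0.01560288  0.083     ]
 top mean [ 0.54641411 -0.01347754  0.083     ]
(array([ 0.54373639, -0.01469981,  0.08562825]), np.float64(0.0006056954567349905))
```

Request:
{"method": "servo_tool", "body": {"moves": [[3, 0.05, 0, -0.015], [6, 0.1, -1, -0.015], [9, 0.15, -3, -0.015], [11, 0.2, -6, -0.015], [12.1, 0.2, -9, -0.015], [12.1, 0.2, -11.5, -0.015], [12.1, 0.2, -13.5, -0.015], [12.1, 0.2, -15, -0.015], [12.1, 0.2, -16, -0.015], [12.1, 0.2, -16.5, -0.015], [12.1, 0.2, -16.6, -0.015], [12.1, 0.2, -16.6, -0.015], [12.1, 0.2, -16.6, -0.015]]}}

```text
time: 5.7
ee_pos: [0.545, -0.0157, 0.0915]
tcp_rot: [179.9, -0.0, 77.8]
wrist_force: [1.1, 0.0, -1.3]
opening: 0.0331
grasp_force: 40.9
```

Request:
{"method": "servo_tool", "body": {"moves": [[0, 0, -0.1, 0], [0, 0, -0.1, 0], [0, 0, -0.2, 0], [0, 0, -0.2, 0]]}}

```text
time: 6.03
ee_pos: [0.5445, -0.0159, 0.0884]
tcp_rot: [180.0, -0.0, 77.8]
wrist_force: [-0.4, 0.4, -1.3]
opening: 0.0334
grasp_force: 40.9
```

Request:
{"method": "servo_tool", "body": {"moves": [[0, 0, -0.1, 0], [0, 0, -0.1, 0], [0, 0, -0.15, 0], [0, 0, -0.15, 0]]}}

```text
time: 6.37
ee_pos: [0.5444, -0.0159, 0.0867]
tcp_rot: [-180.0, 0.0, 77.8]
wrist_force: [-0.1, -0.7, -2.5]
opening: 0.0334
grasp_force: 40.9
```

Request:
{"method": "servo_tool", "body": {"moves": [[0, 0.05, 0, 0], [0, 0.05, -0.05, 0], [0, 0.05, -0.1, 0], [0, 0.05, -0.1, 0]]}}

```text
time: 6.7
ee_pos: [0.5445, -0.0153, 0.0861]
tcp_rot: [180.0, -0.0, 77.8]
wrist_force: [-1.3, 0.0, 1.7]
opening: 0.0328
grasp_force: 41.1
```

Request:
{"method": "servo_tool", "body": {"moves": [[0, 0, -0.05, 0], [0, 0, -0.1, 0], [0, 0, -0.1, 0], [0, 0, -0.1, 0]]}}

```text
time: 7.03
ee_pos: [0.5446, -0.0153, 0.086]
tcp_rot: [179.9, -0.0, 77.8]
wrist_force: [-3.5, 0.6, 8.8]
opening: 0.0334
grasp_force: 42.1
```

Request:
{"method": "servo_tool", "body": {"moves": [[0, 0, 0.08, 0], [0, 0, 0.08, 0]]}}

```text
time: 7.2
ee_pos: [0.5447, -0.0153, 0.0861]
tcp_rot: [180.0, -0.0, 77.8]
wrist_force: [-1.1, 1.1, 4.3]
opening: 0.0336
grasp_force: 41.6
```

Request:
{"method": "servo_tool", "body": {"moves": [[0, 0, 0, 0], [0, 0, 0, 0], [0, 0, 0, 0], [0, 0, 0, 0], [0, 0, 0, 0], [0, 0, 0, 0], [0, 0, 2, 0], [0, 0, 4, 0], [0, 0, 7, 0], [0, 0, 10, 0], [0, 0, 12, 0], [0, 0, 12, 0], [0, 0, 12, 0], [0, 0, 12, 0], [0, 0, 12, 0], [0, 0, 12, 0], [0, 0, 12, 0], [0, 0, 12, 0]], "claw": 0}}

```text
time: 8.7
ee_pos: [0.5443, -0.0153, 0.205]
tcp_rot: [-179.9, 0.0, 77.8]
wrist_force: [0.2, -0.0, 0.0]
opening: 0.0856
grasp_force: 0.0
```

Run:
```python
from h import *
o=get_obs();im=camera('wrist');np.save('w3.npy',im);s=camera('scene');np.save('scene3.npy',s)
np.save('w3o.npy',np.r_[o['ee_pos'],o['tcp_rot']]);print(o['ee_pos'],o['tcp_rot'],o['time'],o['opening'],o['wrist_force'])
c=cv2.resize(s[120:280,130:330],None,fx=2.625,fy=2.625)
save('pics/w3.png',np.hstack([cv2.resize(im,(440,330)),c[:330,:360]]))
```

```text
[ 0.54428425 -0.01533312  0.20500802] [-1.79947628e+02  1.09752865e-02  7.77946014e+01] 8.7 0.0855776163498889 [ 0.23684226 -0.00779461  0.0079942 ]
```

View pics/w3.png

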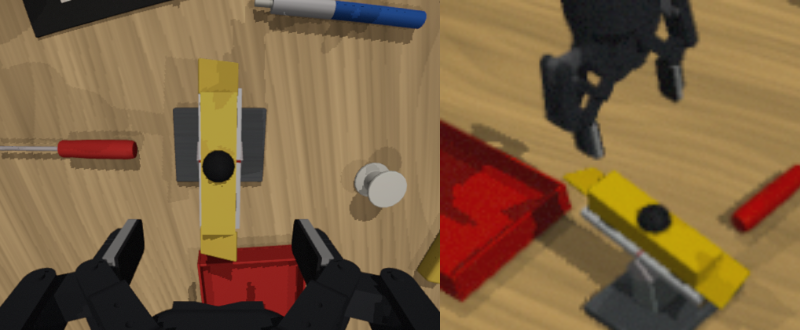

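Run:
```python
from h import *
Cs=cal('scene');K,D,R,t=Cs
s=np.load('scene3.npy');
x0,y0,x1,y1=180,195,240,240
h=cv2.cvtColor(s[y0:y1,x0:x1],cv2.COLOR_RGB2HSV);m=cv2.inRange(h,(0,0,150),(180,50,255))
q=max(cv2.findContours(m,0,1)[0],key=cv2.contourArea);r=cv2.fitLine(q,cv2.DIST_HUBER,0,.01,.01).ravel();print('white slope',r[1]/r[0],q.reshape(-1,2).min(0)+[x0,y0],q.reshape(-1,2).max(0)+[x0,y0])
a=np.radians(-12.2);Rz=cv2.Rodrigues(np.array([0,0,a]))[0]
for th in(-.18,-.1,0,.1,.18):
    P=np.array([0.5445,-.0152,.075])+np.array([[.022,-.075,.008],[.022,.075,.008]])@(Rz@cv2.Rodrigues(np.array([th,0,0]))[0]).T
    p=cv2.projectPoints(P,cv2.Rodrigues(R)[0],t,K,D)[0].reshape(-1,2);d=p[1]-p[0];print(th,p.round(1).tolist(),d[1]/d[0])
```

```text
white slope 0.7868654 [197 209] [204 214]
-0.18 [[183.3, 199.0], [228.3, 234.0]] 0.777428997481148
-0.1 [[183.3, 200.5], [228.1, 232.4]] 0.7108642053958705Traceback (most recent call last):
  File "<stdin>", line 9, in <module>
cv2.error: OpenCV(4.12.0) /io/opencv/modules/calib3d/src/calibration_base.cpp:151: error: (-210:Unsupported format or combination of formats) The matrices must have 32f or 64f data type in function 'Rodrigues'
```

The beam slope of 0.79 in the scene view matches the beam at its stop, about -0.18 rad, with the +y end down. The cap was over the red line, so the near rotor is the off-centre one. Now I locate it for the regrasp and measure the tray.

Run:
```python
from h import *
w=np.load('w3.npy');C=wcal('w3o.npy');Ct=cal('top');Cs=cal('scene')
cw,rw,hw=yrot(w,(240,60,320,340));s3=np.load('scene3.npy');cs,_,_=yrot(s3,(183,180,250,240))
print(cw,cs,tri(C,cw,Cs,cs),onz(C,[cw],.118))
# tray rim quad, top & scene
def q4(im,box):
    x0,y0,x1,y1=box;h=cv2.cvtColor(im[y0:y1,x0:x1],cv2.COLOR_RGB2HSV);m=cv2.inRange(h,(0,120,40),(8,255,255))|cv2.inRange(h,(172,120,40),(180,255,255))
    hu=cv2.convexHull(max(cv2.findContours(m,0,1)[0],key=cv2.contourArea))
    for e in np.arange(1,20,.5):
        a=cv2.approxPolyDP(hu,e,True)
        if len(a)<=4:break
    return a.reshape(-1,2)+[x0,y0]
qt=q4(np.load('top0.npy'),(375,140,480,225));print(qt.tolist())
P=onz(Ct,qt,.035);print(P.round(3).tolist(),P.mean(0),[np.linalg.norm(P[i]-P[i-1]).round(3) for i in range(4)])
P=P[np.argsort(P[:,1])];d=P[2:].mean(0)-P[:2].mean(0);print('yaw',np.degrees(np.arctan2(-d[0],d[1])))
# height check: scene near rim corner vs top
for a,b in [((388,151),(119,162))]: pass
S=q4(np.load('scene0.npy'),(60,150,190,240));print('scene',S.tolist())
for z in(0,.035):print(z,onz(Cs,S,z)[:,:2].round(3).tolist())
```

```text
[277.63615023 211.49530516] [202.0273224  232.15300546] (array([ 0.53761977, -0.05800055, -0.02397811]), np.float64(0.011724097820277581)) [[ 0.54474371 -0.00824972  0.118     ]]
[[389, 151], [471, 162], [466, 214], [383, 203]]
[[0.63, -0.188, 0.035], [0.6, -0.438, 0.035], [0.445, -0.418, 0.035], [0.477, -0.167, 0.035]] [ 0.53798945 -0.3026728   0.035     ] [np.float64(0.155), np.float64(0.252), np.float64(0.157), np.float64(0.252)]
yaw -7.015520096376716
scene [[117, 160], [178, 193], [138, 234], [77, 191]]
0 [[0.419, -0.458], [0.461, -0.192], [0.634, -0.197], [0.582, -0.474]]
0.035 [[0.449, -0.419], [0.489, -0.164], [0.655, -0.169], [0.605, -0.434]]
```

Request:
{"method": "servo_tool", "body": {"moves": [[0.1, 0.4, -3, 0], [0.1, 0.4, -6, 0], [0.1, 0.4, -8.5, 0], [0.1, 0.4, -10.5, 0], [0.1, 0.4, -11.5, 0], [0.1, 0.4, -11.5, 0], [0.1, 0.4, -11.5, 0]]}}

```text
time: 9.38
ee_pos: [0.5456, -0.0114, 0.0911]
tcp_rot: [180.0, -0.0, 77.8]
wrist_force: [0.8, -0.2, 1.1]
opening: 0.0854
grasp_force: 0.0
```

Request:
{"method": "servo_tool", "body": {"moves": [[0, 0, 0, 0], [0, 0, 0, 0], [0, 0, 0, 0], [0, 0, 0, 0], [0, 0, 0, 0], [0, 0, 0, 0], [0, 0, 0, 0], [0, 0, 0, 0], [0, 0, 0, 0], [0, 0, 0.5, 0], [0, 0, 2, 0], [0, 0, 4, 0], [0, 0, 6, 0], [0, 0, 8, 0], [0, 0, 8, 0], [0, 0, 8, 0]], "claw": 1, "force": 40}}

```text
time: 10.72
ee_pos: [0.5459, -0.0114, 0.1713]
tcp_rot: [179.9, -0.0, 77.8]
wrist_force: [-0.2, 0.1, -1.5]
opening: 0.0333
grasp_force: 40.1
```

Request:
{"method": "servo_tool", "body": {"moves": [[0, -2, 1, 0], [-0.2, -5, 1, 0.02], [-0.3, -8.5, 1, 0.04], [-0.4, -12, 1, 0.06], [-0.5, -15.5, 1, 0.09], [-0.6, -19, 1, 0.09], [-0.7, -22.5, 1, 0.09], [-0.8, -26, 0, 0.09], [-0.8, -28, -2, 0.09], [-0.8, -29.2, -5, 0.09], [-0.8, -29.2, -8, 0.09], [-0.8, -29.2, -11, 0.09], [-0.8, -29.2, -12.5, 0.09], [-0.8, -29.2, -13.5, 0.09], [-0.8, -29.2, -14, 0.09], [-0.8, -29.2, -14, 0.09]]}}

```text
time: 12.05
ee_pos: [0.5369, -0.3029, 0.0293]
tcp_rot: [-179.9, -0.0, 83.0]
wrist_force: [0.7, 0.0, -1.0]
opening: 0.0332
grasp_force: 40.1
```

Request:
{"method": "servo_tool", "body": {"moves": [[0, 0, -0.2, 0], [0, 0, -0.4, 0], [0, 0, -0.6, 0], [0, 0, -0.7, 0], [0, 0, -0.7, 0]]}}

```text
time: 12.47
ee_pos: [0.5379, -0.3036, 0.0242]
tcp_rot: [179.9, 0.0, 82.9]
wrist_force: [-0.8, -0.5, 0.3]
opening: 0.0329
grasp_force: 40.5
```

Request:
{"method": "servo_tool", "body": {"moves": [[0, 0, -0.2, 0], [0, 0, -0.4, 0], [0, 0, -0.6, 0], [0, 0, -0.6, 0]]}}

```text
time: 12.8
ee_pos: [0.538, -0.3041, 0.0182]
tcp_rot: [179.9, 0.1, 82.9]
wrist_force: [0.1, -2.8, 5.7]
opening: 0.0332
grasp_force: 41.3
```

Request:
{"method": "servo_tool", "body": {"moves": [[0, 0, 0, 0], [0, 0, 0, 0], [0, 0, 0, 0], [0, 0, 0, 0], [0, 0, 0, 0], [0, 0, 0, 0], [0, 0, 2, 0], [0, 0, 5, 0], [0, 0, 8, 0], [0, 0, 12, 0], [0, 0, 15, 0], [0, 0, 18, 0], [0, 2, 20, 0], [0, 5, 22, 0], [0, 8, 22, 0], [0, 10, 22, 0], [0, 10, 22, 0], [0, 10, 22, 0]], "claw": 0}}

```text
time: 14.3
ee_pos: [0.5377, -0.2026, 0.2379]
tcp_rot: [180.0, 0.0, 83.1]
wrist_force: [-0.3, -0.0, -0.1]
opening: 0.0851
grasp_force: 0.0
```

Run:
```python
from h import *
o=get_obs();im=camera('wrist');t=camera('top');np.save('top4.npy',t);np.save('w4.npy',im)
np.save('w4o.npy',np.r_[o['ee_pos'],o['tcp_rot']]);print(o['ee_pos'],o['tcp_rot'],o['time'],o['q'])
save('pics/w4.png',np.hstack([cv2.resize(im,(440,330)),cv2.resize(t[140:250,180:480][:,::1],None,fx=1.2,fy=3)[:330,:360]]))
h=cv2.cvtColor(t,cv2.COLOR_RGB2HSV);m=cv2.inRange(h,(20,120,80),(35,255,255));m[:,:180]=0;m[:160]=0;m[250:]=0
for q in cv2.findContours(cv2.dilate(m,np.ones((5,5))),0,1)[0]:
    if cv2.contourArea(q)>100:print(cv2.boundingRect(q))
```

```text
[ 0.53765451 -0.20263467  0.23787494] [1.79969316e+02 1.81121727e-02 8.30593944e+01] 14.3 [-2.06456212e+01  8.54449800e+00  1.47242087e+01  9.61456093e+01
 -1.03267801e-02  7.62949765e+01]
(543, 218, 15, 34)
(190, 180, 73, 17)
(393, 172, 29, 18)
```

View pics/w4.png

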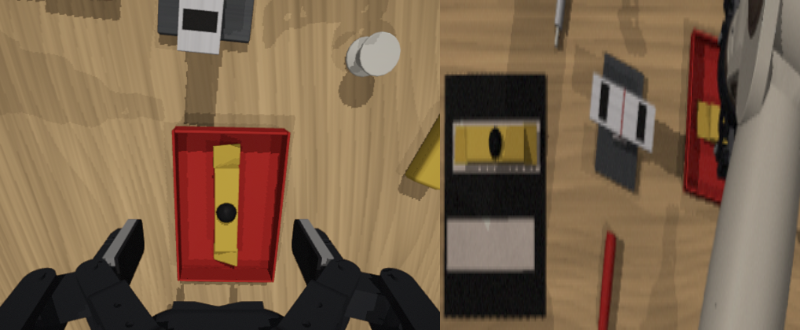

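The off-centre rotor lies flat inside the tray, with its cap at (226,212) in the left panel. The other rotor is undisturbed on the mat and the beam is empty and level. Now I fetch the good rotor.

Request:
{"method": "servo_tool", "body": {"moves": [[-0.1, 2, 0, 0.02], [-0.2, 5, 0, 0.04], [-0.4, 8.7, 0, 0.06], [-0.5, 12.4, 0, 0.08], [-0.6, 16.1, 0, 0.1], [-0.8, 19.8, 0, 0.12], [-0.9, 23.5, 0, 0.12], [-1.1, 27.2, 0, 0.12], [-1.2, 30.9, 0, 0.12], [-1.4, 34.6, 0, 0.12], [-1.5, 38.3, 0, 0.12], [-1.6, 42, 0, 0.12], [-1.8, 45.5, 0, 0.12], [-1.8, 48, 0, 0.12], [-1.8, 49.2, 0, 0.12], [-1.8, 49.2, -3, 0.12], [-1.8, 49.2, -6.5, 0.12], [-1.8, 49.2, -10, 0.12], [-1.8, 49.2, -10, 0.12], [-1.8, 49.2, -10, 0.12]]}}

```text
time: 16.07
ee_pos: [0.519, 0.2871, 0.1363]
tcp_rot: [-179.8, 0.1, 89.8]
wrist_force: [0.4, 0.1, 0.3]
opening: 0.0856
grasp_force: 0.0
```

Request:
{"method": "servo_tool", "body": {"moves": [[0, 0, -3, 0], [0, 0, -6, 0], [0, 0, -9, 0], [0, 0, -11, 0], [0, 0, -12.3, 0], [0, 0, -13, 0], [0, 0, -13, 0], [0, 0, -13, 0]]}}

```text
time: 16.73
ee_pos: [0.5206, 0.289, 0.0095]
tcp_rot: [179.9, -0.1, 89.8]
wrist_force: [0.6, -0.5, -0.4]
opening: 0.0852
grasp_force: 0.0
```

Request:
{"method": "servo_tool", "body": {"moves": [[0, 0.05, -0.2, 0], [0, 0.05, -0.2, 0], [0, 0.05, -0.2, 0]]}}

```text
time: 16.98
ee_pos: [0.52, 0.2895, 0.0066]
tcp_rot: [179.9, -0.0, 89.8]
wrist_force: [0.2, -1.0, -0.1]
opening: 0.0853
grasp_force: 0.0
```

Request:
{"method": "servo_tool", "body": {"moves": [[0, 0, 0, 0], [0, 0, 0, 0], [0, 0, 0, 0], [0, 0, 0, 0], [0, 0, 0, 0], [0, 0, 0, 0], [0, 0, 0, 0], [0, 0, 0, 0], [0, 0, 0, 0], [0, 0, 0, 0]], "claw": 1, "force": 40}}

```text
time: 17.82
ee_pos: [0.5196, 0.2892, 0.0058]
tcp_rot: [180.0, -0.0, 89.8]
wrist_force: [-0.5, 0.3, 2.7]
opening: 0.0334
grasp_force: 41.5
```

Request:
{"method": "servo_tool", "body": {"moves": [[0, 0, 0.5, 0], [0, 0, 2, 0], [0, 0, 5, 0], [0, 0, 8.5, 0], [0, 0, 12, 0], [0.2, -2, 14.5, -0.03], [0.5, -5, 16, -0.06], [0.8, -8.5, 16, -0.1], [1.1, -12, 16, -0.15], [1.4, -15.5, 16, -0.209], [1.7, -19, 16, -0.209], [2, -22.5, 16, -0.209], [2.3, -26, 16, -0.209], [2.5, -28.5, 15, -0.209], [2.5, -30, 13, -0.209], [2.5, -30.5, 11, -0.209], [2.5, -30.5, 9.5, -0.209], [2.5, -30.5, 9, -0.209], [2.5, -30.5, 9, -0.209]]}}

```text
time: 19.4
ee_pos: [0.5435, -0.0158, 0.0942]
tcp_rot: [-179.8, 0.0, 77.8]
wrist_force: [-0.3, -0.2, -0.9]
opening: 0.0332
grasp_force: 41.0
```

Request:
{"method": "servo_tool", "body": {"moves": [[0, 0, -0.3, 0], [0, 0, -0.5, 0], [0, 0, -0.7, 0], [0, 0, -0.8, 0], [0, 0, -0.8, 0], [0, 0, -0.8, 0]]}}

```text
time: 19.9
ee_pos: [0.5446, -0.0157, 0.0878]
tcp_rot: [180.0, -0.0, 77.9]
wrist_force: [-0.5, -0.7, -0.9]
opening: 0.0333
grasp_force: 41.0
```

Request:
{"method": "servo_tool", "body": {"moves": [[0, 0, -0.1, 0], [0, 0, -0.15, 0], [0, 0, -0.2, 0], [0, 0, -0.2, 0], [0, 0, -0.2, 0]]}}

```text
time: 20.32
ee_pos: [0.5445, -0.0158, 0.0856]
tcp_rot: [-180.0, 0.0, 77.9]
wrist_force: [0.3, -0.4, -0.7]
opening: 0.0333
grasp_force: 41.0
```

Request:
{"method": "servo_tool", "body": {"moves": [[0, 0, -0.05, 0], [0, 0, -0.1, 0], [0, 0, -0.1, 0]]}}

```text
time: 20.57
ee_pos: [0.5445, -0.0159, 0.0848]
tcp_rot: [180.0, 0.0, 77.9]
wrist_force: [-0.3, -0.2, 0.9]
opening: 0.0334
grasp_force: 41.2
```

Contact is light. I release, rise and look.

Request:
{"method": "servo_tool", "body": {"moves": [[0, 0, 0, 0], [0, 0, 0, 0], [0, 0, 0, 0], [0, 0, 0, 0], [0, 0, 0, 0], [0, 0, 0, 0], [0, 0, 2, 0], [0, 0, 4, 0], [0, 0, 7, 0], [0, 0, 10, 0], [0, 0, 12, 0], [0, 0, 12, 0], [0, 0, 12, 0], [0, 0, 12, 0], [0, 0, 12, 0], [0, 0, 12, 0], [0, 0, 12, 0], [0, 0, 12, 0]], "claw": 0}}

```text
time: 22.07
ee_pos: [0.5443, -0.0158, 0.204]
tcp_rot: [-179.9, 0.0, 77.9]
wrist_force: [0.6, 0.6, 0.4]
opening: 0.0855
grasp_force: 0.0
```

Run:
```python
from h import *
o=get_obs();im=camera('wrist');np.save('w5.npy',im);s=camera('scene');np.save('scene5.npy',s)
np.save('w5o.npy',np.r_[o['ee_pos'],o['tcp_rot']]);print(o['ee_pos'],o['time'])
c=cv2.resize(s[150:280,130:270],None,fx=2.55,fy=2.55,interpolation=cv2.INTER_CUBIC)
save('pics/w5.png',np.hstack([cv2.resize(im,(440,330)),c[:330,:357]]))
C=wcal('w5o.npy');cw,_,_=yrot(im,(240,60,320,340));print('cap',cw,onz(C,[cw],.117))
a=np.radians(-12.2);K,D,R,t=cal('scene');Rz=cv2.Rodrigues(np.array([0,0,a]))[0]
for th in(-.1,-.05,0.,.05,.1):
    P=np.array([0.5445,-.0152,.075])+np.array([[.022,-.075,.004],[.022,.075,.004]])@(Rz@cv2.Rodrigues(np.array([th,0,0.]))[0]).T
    p=cv2.projectPoints(P,cv2.Rodrigues(R)[0],t,K,D)[0].reshape(-1,2);d=p[1]-p[0];print(th,p.round(1).tolist(),d[1]/d[0])
def sl(f):
    s=np.load(f)
    h=cv2.cvtColor(s[190:245,178:235],cv2.COLOR_RGB2HSV);m=cv2.inRange(h,(0,0,110),(180,60,255))
    n,l,st,_=cv2.connectedComponentsWithStats(m,connectivity=8)
    for i in range(1,n):
        if st[i,4]>20:
            pt=np.argwhere(l==i)[:,::-1].astype(np.float32);r=cv2.fitLine(pt,cv2.DIST_HUBER,0,.01,.01).ravel();print(f,st[i]+[178,190,0,0,0],'slope',r[1]/r[0])
sl('scene3.npy');sl('scene5.npy')
```

```text
[ 0.54428418 -0.01583642  0.20399714] 22.0667
cap [277.48428687 220.03062047] [[ 0.54324558 -0.01514436  0.117     ]]
-0.1 [[183.5, 201.6], [228.2, 233.4]] 0.7120740489175024
-0.05 [[183.6, 202.6], [228.0, 232.4]] 0.6701274559492346
0.0 [[183.8, 203.6], [227.8, 231.3]] 0.6275538275617456
0.05 [[184.0, 204.7], [227.6, 230.1]] 0.5841193494728016
0.1 [[184.3, 205.8], [227.3, 228.9]] 0.539571798063883
scene3.npy [184 199  22  18  68] slope 0.7534757
scene3.npy [206 216  23  19  70] slope 0.7998701
scene5.npy [184 202  45  30 117] slope 0.62603587
```

View pics/w5.png

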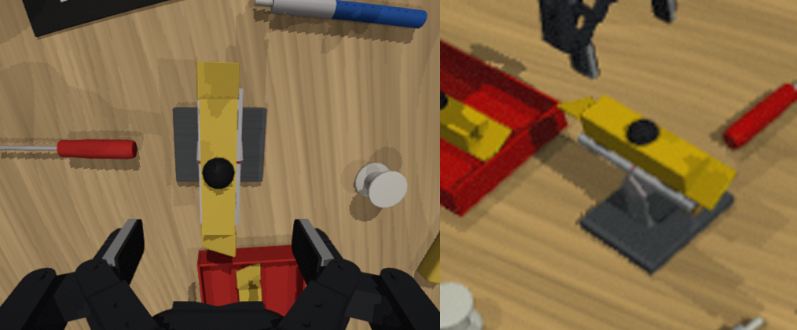

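The beam slope of 0.626 against 0.628 for level means it is level. The cap is within about 1 mm of the red line, the reject is in the tray and the gripper is clear.

```bash
python3 -c "
from workcell import *
print(job_done())"
```

```text
the job is handed in; nothing more can be done
None
```

The rotor that tipped the beam is lying flat in the red reject tray, and the balanced one is centred and level on the beam with the gripper clear; I handed the job in at about 22 s, and the hand-in gave no verdict.

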